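# Move a copper panel from the soldering hearth to the cooling bricks with a spatula

## Robot

A 6-joint arm with a two-finger parallel gripper is mounted at the origin on the work surface. World frame = base frame: x ahead of the robot, y to its left, z up, the work surface at z = 0. Lengths are in m, angles in rad, forces in N, time in s.
With the tool pointing down it reaches from about 0.35 to 0.85 m from the base axis. Payload 8.1 kg.
Tool frame: the origin (TCP) lies on the mounting face of the last link; the fingertips stand 186 mm ahead of it and the grasp point (between the pads) lies 167 mm ahead of it; z points along the fingers, y is the line along which they close (so a half turn about z gives the same grasp; the last joint's range is limited). The gripper opens to 93 mm and grips with 3 to 60 N. Pads are 15 mm wide; open, the fingers measure 128 mm over their backs; the gripper's body (75 mm by 188 mm) begins 65 mm behind the grasp point.
Start: joints at [-1.22, 0.13, 1.488, -0, 1.523, -0.085], TCP at [0.253, -0.544, 0.405] pointing down, gripper open.
Joint ranges: [-2.96, 2.96], [-0.89, 2.26], [0.02, 2.5], [-1.34, 4.48], [0, 2.73], [-2.66, 2.66]. Speed limits (rad/s): [2.39, 2.39, 2.79, 3.14, 3.14, 3.14].

## Interface

Orientations are given as a rotation vector (axis times angle).
In Python, from plant import * gives the robot as it stands. The module is installed in compiled form; this text tells all that it offers.
- The arm moves only by the tool arm_command, never from a script. Its argument "increments" is a list of rows, each a list of 6 numbers: the shift along the tool's x, y, z in units of 0.2 m (1.0 is 0.2 m), then the turn, a rotation vector about the tool's x, y, z in units of pi rad (1.0 is pi rad). A call has exactly 5 rows; each row is the pose to reach, as a shift and turn from the pose commanded when the call began, along the tool's axes at that moment, turning the shorter way round; what a row does not reach only later rows make up. A row lasts 1/8 s, in which the tool goes at most 62.5 mm and 10.7 degrees, less where a joint would pass 70% of its speed; a pose out of reach is approached as far as the arm can. A call with a number of a shift or a turn outside -1 to 1 is refused whole. A call with a gripper value outside its range is refused whole. "fingers" is the closure, from -1 (fully open) to 1 (shut), set as the call begins (left out, the last holds). The fingers move at their own pace and stop on an object; "force" is the grip in N (left out, the last holds). Time passes only in rows, so rows that repeat a pose let the fingers close, or fill a call up. It gives the time, the measured TCP pose, the force, the opening and the grip force at its end, in the units of the state.
- read_state(): the state, without advancing time (a new reading comes with each control period).
- read_camera(name): name is "side" or "top" or "wrist"; returns a dict with "image" (400x640x3 uint8, red, green, blue), "fx", "fy", "cx", "cy" (pixels), "T" (4x4, takes a point from camera to world coordinates). Camera axes: x right, y down, z forward; pixel columns grow to the right and rows downward; lengths in m; the calibration is good to about 2 mm. A picture is of the moment at which its call begins. There is no depth.
- close_job(): hands the job in; it is judged then, once.
The state is a dict: "t": time; "q": joint angles; "dq": joint speeds; "joint_torque": joint torques, N m; "tool_pos": TCP position; "orientation": TCP orientation; "force": force on the tool from outside, world axes, zero at the start; "wrist_torque": the same for the moment, N m; "opening": finger opening in m; "gripper_force": force on a finger pad.
Only numpy, scipy, OpenCV 4.12 (cv2) and the standard library are available. Lean on these libraries where they do the work, as an engineer would, in place of code of your own. Each camera call takes 0.05 s, during which the arm holds its last target. There are 200 camera calls.

## Task

The copper panel on the soldering hearth must not be touched by the gripper: slide the cranked spatula under it between the two rails, lift it a little, draw it out from under the third hand, carry it level and lower it gently on to the pair of cooling bricks, centred and square (its long side across the channel). Pull the spatula out along the channel and stand it back on the bench top, blade down. Do not knock the other things about.

Things in the scene. Friction and masses are not known exactly. Their poses are not given: they have to be found in the camera images.
- panel: Flat copper panel 90 (x) x 105 (y) x 4 mm, about 0.32 kg, loose. Origin: centre of its underside, z up. It starts lying across the hearth's two rails, underside 24 mm above the bench, up to 15 mm off centre along the rails, 6 mm across, and up to 0.1 rad askew.
- spatula: Cranked spatula, 0.18 kg, standing on its blade and heel. Origin: centre of blade underside; x to the tip, z up. Steel blade 96 (x -48 to 48) x 44 x 3 mm, flat, level. Neck 16 mm wide rises from blade rear to the dark wooden handle: bar along x, -175 to -70, 20 wide (y), 24 high (z 48 to 72). Under its rear end (x -164) a heel goes down to blade level, 36 mm wide at the foot.
- spatula_grip (a point): Point on the spatula's handle to grip from above, fingers closing across it (along spatula y): 100 mm behind the spatula's origin, 60 mm above the blade's underside. Axes as the spatula's.
- hearth: Fixed soldering hearth. Origin: bench level under the rails' middle; x along the rails, open front at -x, where the spatula enters. Dark board 150 x 180 x 4 mm. Two steel rails along x, 104 long, 12 wide, tops 24 mm above the bench, 60 mm clear between (y -30 to 30). White side bricks, inner faces y -65 and 65, x -50 to 75, tops at 40 mm; back brick x 75 to 105, top at 56 mm.
- rod_tip (a point): Front end of the third hand's rod, 85 mm above the bench over the rails' middle. The rod, 8 mm thick, comes forward over the panel, rising to z 112 at hearth x 95, from a post at hearth x 142 (black round base, radius 32); all fixed to the hearth. Lift under it less than 45 mm, then draw the panel out to the front.
- bricks: Fixed white cooling bricks. Origin: bench level under the centre; x along the channel, front at -x. Base brick 120 (x) x 156 (y) x 28 mm; on it two bricks 120 x 48 x 28 mm with a straight channel between them along x, 60 wide (y -30 to 30), 28 deep, open at both ends. Tops 56 mm above the bench.
- bricks_top (a point): centre of the cooling bricks in plan, level with their tops (56 mm above the bench): where the panel's origin should come to rest. Axes as the bricks'.
- torch: hand torch standing between the two stations, white can of radius 30 mm, black head with a steel nozzle pointing to its +x; 193 mm high, nozzle reaching 90 mm from the axis. Origin: centre of its foot. Loose bystander.
- dish: small white bowl, radius 30, 24 mm high, loose bystander. Origin: centre of its foot.
- jar: glass cup, radius 43, 100 mm high, loose bystander. Origin: centre of its foot.
- canister: steel can, radius 42, 170 mm high, loose bystander. Origin: centre of its foot.
- bench_pin: stepped wooden block 100 x 60 x 28 mm, loose bystander. Origin: centre of its underside.
- spare_brick: white brick 110 x 70 x 30 mm lying flat by itself, loose bystander. Origin: centre of its underside.
- hammer: hammer 220 mm long lying at the back, loose bystander. x runs from handle to head.
There are look-alikes about, which are no part of the job. What is shaped like the bricks but yellow is not meant. Leave any red look-alike of the spatula alone.

How it is judged:
By the outcome, as a careful person would: the job done as asked, in the order asked, and still so for the second after the job is handed in, with the robot touching nothing.
It also fails if it takes over 62 s, if anything falls off the work surface, if the arm or the gripper's body presses on something with over 40 N, if the wrist force passes 120 N, or if a joint passes its speed limit or range.

## Working session

There is one attempt and no reset: what is moved stays moved. The work goes in short steps, Python scripts to look and compute and a tool call to move; the robot and the scene stay as the last step left them, time stands still between calls to the robot, and variables do not carry over. Pictures are saved under pics/ and viewed, at most 10 in all, crops included, and the job is handed in when it is done.

Besides the shell and the picture viewer there is one more tool, called after "Request:" as name(argument=value, ...), one argument or row to a line, values as JSON. arm_command: Moves the arm, as the interface text tells. Shifts and turns lie within -1 to 1; 1 stands for 0.2 m of shift or pi rad of turn. Its arguments: {"type":"object","properties":{"increments":{"type":"array","items":{"type":"array","items":{"type":"number","minimum":-1,"maximum":1}}},"fingers":{"type":"number"},"force":{"type":"number"}},"required":["increments"]}

```bash
mkdir -p pics; python3 - <<'E'
from plant import *
import cv2,pickle
for n in ["top","side"]:
    c=read_camera(n); cv2.imwrite(f"pics/{n}0.png",cv2.cvtColor(c["image"],cv2.COLOR_RGB2BGR)); pickle.dump(c,open(n+"0.pkl","wb"))
    print(n,c["fx"],c["cx"],c["cy"],c["T"].round(3).tolist())
s=read_state();print(s["t"],s["tool_pos"],s["orientation"],s["opening"])
E
```

```text
top 470.0166180368105 318.37615984094407 197.80429408613708 [[-0.017, -0.998, 0.068, 0.417], [-1.0, 0.015, -0.022, 0.02], [0.021, -0.068, -0.997, 1.441], [0.0, 0.0, 0.0, 1.0]]
side 456.9226680484392 317.3355844731208 189.75719343193975 [[0.949, -0.175, 0.263, 0.101], [-0.316, -0.503, 0.804, -1.207], [-0.008, -0.846, -0.533, 0.867], [0.0, 0.0, 0.0, 1.0]]
0.1 [ 0.25324539 -0.54370738  0.40379031] [-3.06569150e+00 -6.78832896e-01  3.95093447e-04] 0.09317386434753726
```

View pics/top0.png

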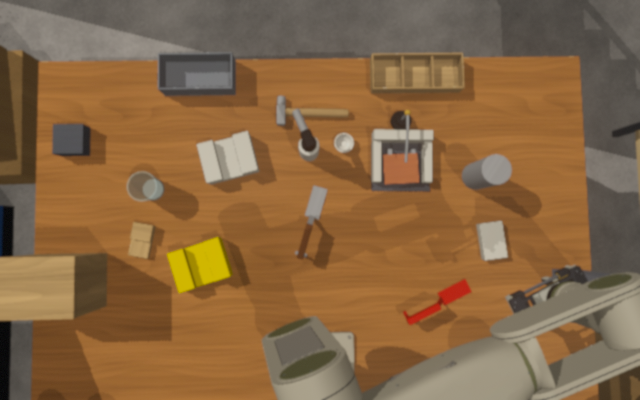

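View pics/side0.png

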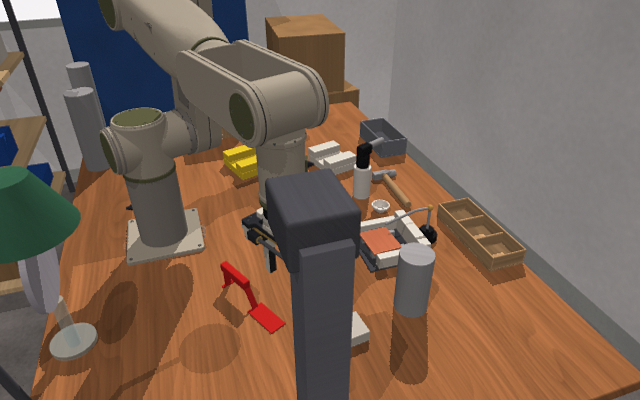

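The pictures show these candidates:
- **Spatula:** the steel one with the wooden handle is at top (312,220). The red look-alike is at (438,302), so I leave it.
- **Bricks:** the white pair with the channel is at (228,157). The yellow pair is at (199,265) and the lone spare brick at (492,240).
- **Panel and hearth:** the copper panel is at (401,168) on the hearth at (402,158).
- **Torch:** it stands at (308,147).

I choose the steel spatula and the white bricks. One close crop will check this.

```bash
cat > h.py <<'E'
import numpy as np,cv2,pickle
def ray(c,u,v):
    d=np.array([(u-c["cx"])/c["fx"],(v-c["cy"])/c["fy"],1.]); return c["T"][:3,3],c["T"][:3,:3]@d
def plane(c,u,v,z):
    o,d=ray(c,u,v); return o+d*(z-o[2])/d[2]
def proj(c,P):
    P=np.atleast_2d(P); q=(P-c["T"][:3,3])@c["T"][:3,:3]; return np.c_[q[:,0]/q[:,2]*c["fx"]+c["cx"],q[:,1]/q[:,2]*c["fy"]+c["cy"]]
def tri(views):  # [(cam,u,v),...]
    A=np.zeros((3,3));b=np.zeros(3);
    for c,u,v in views:
        o,d=ray(c,u,v); d=d/np.linalg.norm(d); M=np.eye(3)-np.outer(d,d); A+=M;b+=M@o
    p=np.linalg.solve(A,b); return p
E
python3 - <<'E'
import pickle,cv2
c=pickle.load(open("top0.pkl","rb"));im=cv2.cvtColor(c["image"],cv2.COLOR_RGB2BGR)
cv2.imwrite("pics/crop1.png",cv2.resize(im[100:270,190:445],None,fx=3,fy=3,interpolation=cv2.INTER_CUBIC))
E
```

```text
(no output)
```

View pics/crop1.png

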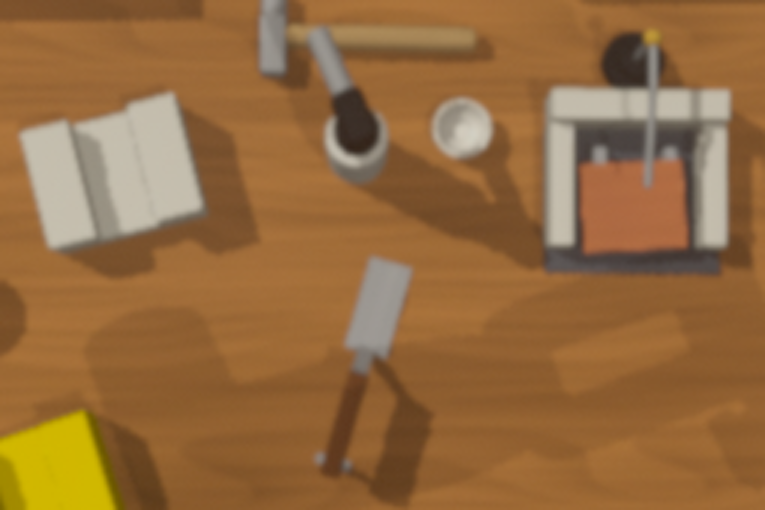

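The crop confirms it. The steel spatula's blade corners are (371,257), (411,266), (386,357) and (345,347), and its handle runs down to (333,465). The white bricks have their channel running up, and the copper panel lies under the rod on the hearth. I'll fit poses next.

```bash
cat > fit.py <<'E'
from h import *
from scipy.optimize import least_squares
def fit(c,pts,uv,g):
    pts=np.array(pts,float);uv=np.array(uv,float)
    def w(p):
        C,S=np.cos(p[2]),np.sin(p[2]); return np.c_[C*pts[:,0]-S*pts[:,1]+p[0],S*pts[:,0]+C*pts[:,1]+p[1],pts[:,2]+(p[3] if len(p)>3 else 0)]
    r=least_squares(lambda p:(proj(c,w(p))-uv).ravel(),g,loss="soft_l1",x_scale=.01); return r.x,(proj(c,w(r.x))-uv)
E
python3 - <<'E'
from fit import *
c=pickle.load(open("top0.pkl","rb"))
k=lambda L:np.array(L)/3+np.array([190-.33,100-.33])
m={}
m["bricks"]=([(.06,.078,.056),(.06,.03,.056),(-.06,.03,.056),(-.06,.078,.056),(.06,-.03,.056),(.06,-.078,.056),(-.06,-.078,.056),(-.06,-.03,.056)],k([(20,131),(72,121),(97,241),(50,249),(127,103),(175,93),(205,214),(155,224)]),(.6,.2,.2))
m["hearth"]=([(-.05,.065,.04),(-.05,-.065,.04),(.075,.065,.056),(.075,-.065,.056)],k([(575,247),(694,247),(575,121),(698,120)]),(.6,-.2,0))
m["panel"]=([(.045,.0525,.028),(.045,-.0525,.028),(-.045,-.0525,.028),(-.045,.0525,.028)],k([(580,163),(685,161),(689,248),(583,254)]),(.6,-.2,0))
m["spat"]=([(.048,.022,.003),(.048,-.022,.003),(-.048,-.022,.003),(-.048,.022,.003),(-.164,.018,.003),(-.164,-.018,.003)],k([(371,257),(411,266),(386,357),(345,347),(320,459),(347,466)]),(.4,0,-.2))
m["dish"]=([(0,0,.024)],k([(462,127)]),(.6,0,0)); 
R={}
for n,(p,u,g) in m.items():
    x,r=fit(c,p,u,np.array(g,float)); R[n]=x; print(n,x.round(4),abs(r).max(0).round(2))
s=R["spat"]; C,S=np.cos(s[2]),np.sin(s[2]); print("grip",s[0]-.1*C,s[1]-.1*S)
h=R["hearth"]; print("torch foot",plane(c,190+355/3,100+165/3,.0),"can top", plane(c,190+356/3,100+135/3,.12))
def loc(f,p):
    d=np.array(p[:2])-f[:2]; C,S=np.cos(f[2]),np.sin(f[2]); return [C*d[0]+S*d[1],-S*d[0]+C*d[1]]
print("panel in hearth",loc(h,R["panel"]),R["panel"][2]-h[2])
pickle.dump(R,open("R.pkl","wb"))
E
```

```text
bricks [0.6365 0.2566 0.2274] [1.01 1.09]
hearth [ 0.606  -0.2626 -0.0107] [1.96 0.13]
panel [ 0.5985 -0.2646  0.0182] [0.55 0.57]
spat [ 0.5022 -0.004  -0.2891] [1.55 0.49]
dish [ 0.6827 -0.0919  0.    ] [0. 0.]
grip 0.40637848339541677 0.02453367920519097
torch foot [0.64801602 0.01639348 0.        ] can top [0.65737106 0.01528479 0.12      ]
panel in hearth [np.float64(-0.007479671750181191), np.float64(-0.002093739143442425)] 0.028830247463581135
```

```bash
cat > mv.py <<'E'
import numpy as np
from scipy.spatial.transform import Rotation as Ro
from plant import *
def spose(x,y,z,yaw,off=-.1,pitch=0):
    """tool pose for spatula origin (x,y,z underside), yaw"""
    R=Ro.from_euler("z",yaw)*Ro.from_euler("y",pitch)
    p=np.array([x,y,z])+R.apply([off,0,.06+.167]); return p,R*Ro.from_rotvec([np.pi,0,0])
def cur():
    s=read_state(); return np.array(s["tool_pos"]),Ro.from_rotvec(s["orientation"])
def inc(a,b):
    d=a[1].inv().apply(b[0]-a[0])/.2; r=(a[1].inv()*b[1]).as_rotvec()/np.pi; return np.r_[d,r].round(4).tolist()
def plan(*ws,start=None):
    a=start or cur()
    for w in ws: print(inc(a,w)); a=w
def yaw(R): v=R.apply([1,0,0]); return np.arctan2(v[1],v[0])
E
python3 - <<'E'
from mv import *
import pickle
s=pickle.load(open("R.pkl","rb"))["spat"]
t=spose(s[0],s[1],.13,s[2]); a=cur(); y0=yaw(a[1])
W=[]
for f in (1/3,2/3,1): 
    W.append((a[0]+(t[0]-a[0])*f, Ro.from_euler("z",y0+(s[2]-y0)*f)*Ro.from_rotvec([np.pi,0,0])))
print(t[0],y0); plan(*W)
E
```

```text
[0.40637848 0.02453368 0.357     ] 0.43582569169606156
[0.6312, -0.7507, 0.0793, -0.0005, 0.0, 0.0769]
[0.4332, -0.88, 0.078, -0.0, -0.0, 0.0769]
[0.21, -0.9581, 0.078, 0.0, -0.0, 0.0769]
```

Request:
arm_command(
  increments=[
    [0.12,-0.15,0.015,0,0,0.015],
    [0.25,-0.3,0.03,0,0,0.03],
    [0.38,-0.45,0.045,0,0,0.045],
    [0.5,-0.6,0.06,0,0,0.06],
    [0.63,-0.75,0.08,0,0,0.077],
  ],
  fingers=-1,
  force=60,
)

```text
t: 0.72
tool_pos: [0.3042, -0.3535, 0.3883]
orientation: [-3.127, -0.301, 0.0]
force: [0.5, 1.5, 0.3]
opening: 0.093
gripper_force: 0.0
```

Request:
arm_command(
  increments=[
    [0.09,-0.18,0.015,0,0,0.015],
    [0.17,-0.35,0.03,0,0,0.03],
    [0.26,-0.53,0.045,0,0,0.045],
    [0.35,-0.7,0.06,0,0,0.06],
    [0.43,-0.88,0.08,0,0,0.077],
  ],
)

```text
t: 1.35
tool_pos: [0.3547, -0.1642, 0.3724]
orientation: [-3.14, 0.078, 0.0]
force: [0.9, -0.5, -0.0]
opening: 0.0929
gripper_force: 0.0
```

Request:
arm_command(
  increments=[
    [0.05,-0.22,0.02,0,0,0.015],
    [0.09,-0.43,0.03,0,0,0.03],
    [0.14,-0.65,0.05,0,0,0.045],
    [0.18,-0.85,0.07,0,0,0.06],
    [0.2,-0.95,0.08,0,0,0.077],
  ],
)

```text
t: 1.98
tool_pos: [0.4037, 0.0243, 0.3562]
orientation: [-3.108, 0.453, 0.001]
force: [-0.6, -0.4, -0.6]
opening: 0.0931
gripper_force: 0.0
```

```bash
python3 - <<'E'
from mv import *
from h import *
s=read_state();print(s["t"],s["tool_pos"],s["orientation"],s["q"],yaw(cur()[1]))
c=read_camera("wrist"); pickle.dump(c,open("w1.pkl","wb")); cv2.imwrite("pics/w1.png",cv2.cvtColor(c["image"],cv2.COLOR_RGB2BGR)); print(c["T"].round(3).tolist(),c["fx"])
E
```

```text
1.975 [0.40367177 0.0242536  0.35617409] [-3.10842560e+00  4.53338879e-01  1.25328258e-03] [-6.71018263e-02 -4.02309343e-01  2.06147528e+00  3.45245820e-04
  1.48320029e+00  1.79330605e+00] -0.2896418195847729
[[-0.287, -0.914, -0.286, 0.482], [-0.958, 0.274, 0.086, 0.001], [-0.0, 0.299, -0.954, 0.336], [0.0, 0.0, 0.0, 1.0]] 277.86211171844644
```

View pics/w1.png

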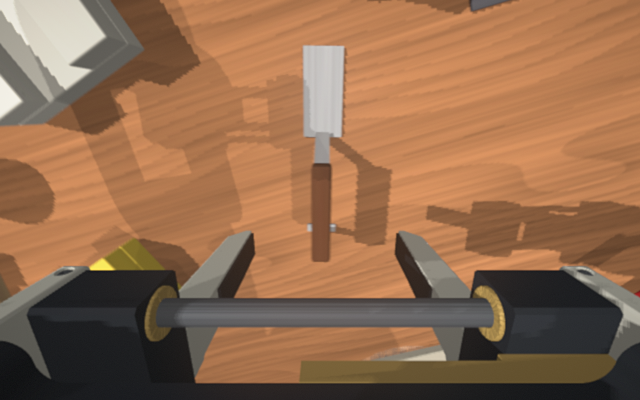

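The wrist view shows the blade corners at (303,46), (344,46), (344,136) and (304,136). The handle top runs from (322,164) to (320,262), midway between the open fingers.

```bash
python3 - <<'E'
from mv import *
from fit import *
c=pickle.load(open("w1.pkl","rb")); t=pickle.load(open("top0.pkl","rb"))
k=lambda L:np.array(L)/3+np.array([190-.33,100-.33])
B=[(.048,.022,.003),(.048,-.022,.003),(-.048,-.022,.003),(-.048,.022,.003)]
H=[(-.07,.01,.072),(-.07,-.01,.072),(-.175,.01,.072),(-.175,-.01,.072)]
uv=[(303,46),(344,46),(344,136),(304,136),(313,164),(331,164),(312,262),(329,262)]
x,r=fit(c,B+H,uv,np.array([.5,0,-.29,0]));print(x,r.round(1).tolist())
x3,r=fit(c,B+H,uv,x[:3]);print(x3)
for u,v in zip(uv[:4],k([(371,257),(411,266),(386,357),(345,347)])): print(tri([(c,*u),(t,*v)]).round(4))
# handle ends: top crop (365,374) front, (333,472) rear
for u,v in zip([(322,164),(320.5,262)],k([(361,374),(334,473)])): print("h",tri([(c,*u),(t,*v)]).round(4))
T=spose(x3[0],x3[1],.002,x3[2]); print(T[0]); T2=spose(x3[0],x3[1],.05,x3[2]); plan(T2,T)
pickle.dump(x3,open("sp.pkl","wb"))
E
```

```text
[ 0.50076327 -0.00270174 -0.30445331 -0.00283137] [[0.3, -0.9], [0.1, -0.2], [-2.8, 0.4], [0.1, -0.2], [-1.3, 1.4], [1.3, 1.7], [-0.3, -0.8], [1.1, -0.6]]
[ 0.50127113 -0.00291946 -0.30441137]
[ 0.554   0.0035 -0.0063]
[ 0.5455 -0.0405 -0.0285]
[ 0.4503 -0.0111  0.0252]
[0.4618 0.0309 0.0146]
h [0.4338 0.0165 0.0634]
h [0.3398 0.045  0.0829]
[0.40586878 0.0270537  0.229     ]
[0.0075, -0.0111, 0.3949, -0.0004, 0.0004, 0.0039]
[0.0, -0.0, 0.24, 0.0, 0.0, 0.0]
```

Request:
arm_command(
  increments=[
    [0.01,-0.01,0.15,0,0,0.003],
    [0.01,-0.01,0.3,0,0,0.003],
    [0.01,-0.01,0.45,0,0,0.003],
    [0.01,-0.01,0.58,0,0,0.003],
    [0.01,-0.01,0.63,0,0,0.003],
  ],
)

```text
t: 2.65
tool_pos: [0.4053, 0.0234, 0.229]
orientation: [3.106, -0.468, -0.005]
force: [-0.1, 0.6, 0.5]
opening: 0.0924
gripper_force: 0.0
```

Request:
arm_command(
  increments=[
    [0,0,0,0,0,0],
    [0,0,0,0,0,0],
    [0,0,0,0,0,0],
    [0,0,0,0,0,0],
    [0,0,0,0,0,0],
  ],
  fingers=1,
  force=60,
)

```text
t: 3.28
tool_pos: [0.4064, 0.0238, 0.2311]
orientation: [-3.106, 0.468, -0.001]
force: [-0.5, -0.1, -0.3]
opening: 0.0476
gripper_force: 0.0
```

Request:
arm_command(
  increments=[
    [0,0,0,0,0,0],
    [0,0,0,0,0,0],
    [0,0,0,0,0,0],
    [0,0,0,0,0,0],
    [0,0,0,0,0,0],
  ],
)

```text
t: 3.9
tool_pos: [0.4061, 0.0237, 0.2305]
orientation: [3.106, -0.468, -0.001]
force: [0.7, -0.6, -2.1]
opening: 0.0197
gripper_force: 60.0
```

```bash
python3 - <<'E'
from mv import *
import pickle
R=pickle.load(open("R.pkl","rb")); h=R["hearth"]; x=pickle.load(open("sp.pkl","rb"))
a=cur(); s=read_state(); print(s["t"],a[0],yaw(a[1]),s["opening"],s["gripper_force"],s["force"])
print("tilt",a[1].apply([0,0,1]))
E
```

```text
3.9 [0.40609148 0.02374067 0.23051971] -0.2993053009901652 0.019683815919811092 59.985727071762085 [ 0.65173526 -0.57558818 -2.07049002]
tilt [-5.12342664e-04  2.13635263e-05 -9.99999869e-01]
```

```bash
cat >> mv.py <<'E'
OFF=-.0988; ZO=.2305
import pickle
def spat(x,y,z,yw,pitch=0):
    R=Ro.from_euler("z",yw)*Ro.from_euler("y",pitch)
    return np.array([x,y,z])+R.apply([OFF,0,ZO]),R*Ro.from_rotvec([np.pi,0,0])
def infr(f,lx,ly,z,dyaw=0):
    C,S=np.cos(f[2]),np.sin(f[2]); return spat(f[0]+C*lx-S*ly,f[1]+S*lx+C*ly,z,f[2]+dyaw)
E
python3 - <<'E'
from mv import *
R=pickle.load(open("R.pkl","rb")); h=R["hearth"]
a=cur(); up=(a[0]+[0,0,.08],a[1])
e=infr(h,-.13,0,.18); mid=((up[0]+e[0])/2,Ro.from_euler("z",(yaw(a[1])+h[2])/2)*Ro.from_rotvec([np.pi,0,0]))
plan(up,mid,e)
E
```

```text
[-0.0002, 0.0001, -0.4, 0.0, 0.0, 0.0]
[0.1402, 0.6996, -0.2499, 0.0, 0.0002, -0.0459]
[0.0382, 0.7125, -0.25, 0.0, 0.0, -0.0459]
```

Request:
arm_command(
  increments=[
    [0,0,-0.08,0,0,0],
    [0,0,-0.16,0,0,0],
    [0,0,-0.24,0,0,0],
    [0,0,-0.32,0,0,0],
    [0,0,-0.4,0,0,0],
  ],
)

```text
t: 4.53
tool_pos: [0.4063, 0.0237, 0.3122]
orientation: [-3.106, 0.468, -0.001]
force: [0.3, 0.2, -1.5]
opening: 0.0197
gripper_force: 60.0
```

Request:
arm_command(
  increments=[
    [0.03,0.14,-0.05,0,0,-0.01],
    [0.06,0.28,-0.1,0,0,-0.02],
    [0.09,0.42,-0.15,0,0,-0.03],
    [0.12,0.56,-0.2,0,0,-0.04],
    [0.14,0.7,-0.25,0,0,-0.046],
  ],
)

```text
t: 5.15
tool_pos: [0.3915, -0.1192, 0.3618]
orientation: [3.132, -0.242, 0.001]
force: [0.3, 0.5, -1.7]
opening: 0.0194
gripper_force: 60.0
```

Request:
arm_command(
  increments=[
    [0.01,0.16,-0.05,0,0,-0.01],
    [0.02,0.32,-0.1,0,0,-0.02],
    [0.03,0.48,-0.15,0,0,-0.03],
    [0.04,0.62,-0.2,0,0,-0.04],
    [0.04,0.71,-0.25,0,0,-0.046],
  ],
)

```text
t: 5.78
tool_pos: [0.3774, -0.261, 0.4116]
orientation: [3.141, -0.016, -0.0]
force: [0.1, 0.0, -2.0]
opening: 0.0194
gripper_force: 60.0
```

```bash
python3 - <<'E'
from mv import *
from h import *
s=read_state();print(s["t"],s["tool_pos"],yaw(cur()[1]),s["opening"])
c=read_camera("wrist"); pickle.dump(c,open("w2.pkl","wb")); cv2.imwrite("pics/w2.png",cv2.cvtColor(c["image"],cv2.COLOR_RGB2BGR)); pickle.dump(cur(),open("a2.pkl","wb"))
E
```

```text
5.775 [ 0.37737772 -0.26100777  0.41164532] -0.01047319886971025 0.019418889270217544
```

View pics/w2.png

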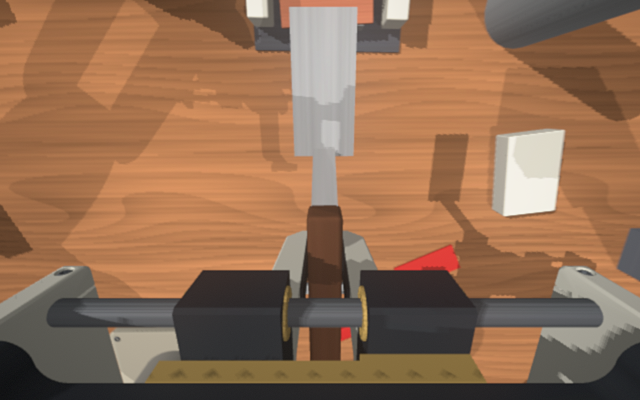

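```bash
python3 - <<'E'
import pickle,cv2
c=pickle.load(open("w2.pkl","rb"));im=cv2.cvtColor(c["image"],cv2.COLOR_RGB2BGR)
cv2.imwrite("pics/crop2.png",cv2.resize(im[0:60,225:425],None,fx=4,fy=4,interpolation=cv2.INTER_CUBIC))
E
```

```text
(no output)
```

View pics/crop2.png

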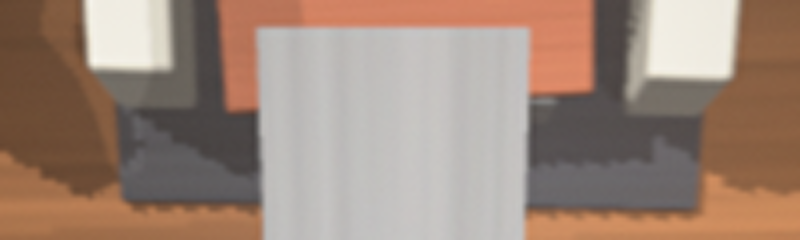

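The crop shows the side bricks' inner front-top corners at (170,72) and (648,77), and the board front corners at (122,203) and (698,212). The panel's front corners are at (227,110) and (594,92), and the blade tip runs from (258,28) to (528,28).

```bash
python3 - <<'E'
from mv import *
from fit import *
c=pickle.load(open("w2.pkl","rb")); R=pickle.load(open("R.pkl","rb"))
k=lambda L:np.array(L)/4+np.array([225-.37,-.37])
h,r=fit(c,[(-.05,.065,.04),(-.05,-.065,.04),(-.075,.09,.002),(-.075,-.09,.002)],k([(170,72),(648,77),(122,203),(698,212)]),R["hearth"]); print("hearth",h,R["hearth"]);print(r.round(1).tolist())
p,r=fit(c,[(-.045,.0525,.026),(-.045,-.0525,.026),],k([(227,110),(594,92)]),R["panel"]); print("panel",p,R["panel"],r.round(1).tolist())
# blade relative to tool
a=pickle.load(open("a2.pkl","rb")); uv=[(289.6,6.8),(357.2,6.8),(354,156),(294,156)]
B=np.array([(.048,.022,.003),(.048,-.022,.003),(-.048,-.022,.003),(-.048,.022,.003)])
yw=yaw(a[1])
def w(q): # off,lat,zo,dyaw,pitch
    RR=Ro.from_euler("z",yw)*Ro.from_euler("zy",[q[2],q[3]]); return a[0]+Ro.from_euler("z",yw).apply([-OFF+q[0],q[1],-ZO-.0])+RR.apply(B+[.0988,0,0])-RR.apply([.0988,0,0])
for z in (0,):
    s=least_squares(lambda q:np.r_[(proj(c,w(q))-uv).ravel()],np.zeros(4),x_scale=.01); print("blade dx,dy,dyaw,pitch",s.x.round(4),s.fun.round(1))
def loc(f,p):
    d=np.array(p[:2])-f[:2]; C,S=np.cos(f[2]),np.sin(f[2]); return [C*d[0]+S*d[1],-S*d[0]+C*d[1],p[2]-f[2]]
print("panel in hearth",loc(h,p))
pickle.dump((h,p),open("hp.pkl","wb"))
E
```

```text
hearth [ 0.60614325 -0.26660921 -0.02275256] [ 0.60599478 -0.26262471 -0.01065911]
[[1.3, 0.3], [-0.4, 0.5], [0.2, -0.3], [-1.0, -0.9]]
panel [ 0.59872759 -0.26393052  0.03131806] [ 0.59849321 -0.26463861  0.01817114] [[0.4, -0.0], [-0.4, -0.0]]
blade dx,dy,dyaw,pitch [-0.0006  0.0027  0.0013  0.0624] [-0.1  0.1  0.2 -0.1  0.1 -0.1 -0.2  0.1]
panel in hearth [np.float64(-0.0074746826917669925), np.float64(0.0025092904168710663), np.float64(0.05407062117996242)]
```

```bash
python3 - <<'E'
from mv import *
from fit import *
c=pickle.load(open("w2.pkl","rb"))
a=pickle.load(open("a2.pkl","rb")); uv=np.array([(289.6,6.8),(357.2,6.8),(354,156),(294,156),(308,206),(341,206)])
B=np.array([(.048,.022,.003),(.048,-.022,.003),(-.048,-.022,.003),(-.048,.022,.003),(-.07,.01,.072),(-.07,-.01,.072)])
yw=yaw(a[1])
def w(q,B):
    RR=Ro.from_euler("z",yw+q[2])*Ro.from_euler("y",q[3]); return a[0]+Ro.from_euler("z",yw).apply([-OFF+q[0],q[1],-ZO+q[4]])+RR.apply(B)
for n in (4,6):
  s=least_squares(lambda q:(proj(c,w(q,B[:n]))-uv[:n]).ravel(),np.zeros(5),x_scale=.01); print(n,s.x.round(4),s.fun.round(1))
s=least_squares(lambda q:(proj(c,w([*q[:3],0,q[3]],B))-uv).ravel(),np.zeros(4),x_scale=.01); print("nopitch",s.x.round(4),s.fun.round(1))
h=np.array([.606,-.267,-.020]); st=[infr(h,-.19,.0-.001,.18),infr(h,-.19,-.001,.012)]; plan(*st)
E
```

```text
4 [-0.0006  0.0027  0.0013  0.0562 -0.0003] [-0.1  0.2  0.2 -0.1 -0.  -0.1 -0.1  0. ]
6 [ 0.0002  0.0026  0.0034  0.0871 -0.0026] [ 0.5  0.9 -0.4  0.5  0.2 -1.8  0.2 -1.5 -3.4  0.7  3.   0.5]
nopitch [ 0.0011  0.0026  0.0034 -0.0098] [ 1.   1.1 -0.9  0.7 -1.3 -4.6  1.7 -4.3 -1.6  2.5  1.2  2.4]
[-0.3002, 0.0021, 0.0127, 0.0008, -0.0003, 0.0031]
[-0.0, -0.0, 0.84, 0.0, 0.0, 0.0]
```

```bash
python3 - <<'E'
from fit import *
from scipy.spatial.transform import Rotation as Ro
c=pickle.load(open("w1.pkl","rb"))
uv=np.array([(303,46),(344,46),(344,136),(304,136),(313,164),(331,164)],float)
B=np.array([(.048,.022,.003),(.048,-.022,.003),(-.048,-.022,.003),(-.048,.022,.003),(-.07,.01,.072),(-.07,-.01,.072)])
w=lambda q,B:np.array([.5,0,0])+q[[0,1,4]]+(Ro.from_euler("z",-.3+q[2])*Ro.from_euler("y",q[3])).apply(B)
for n in (4,6):
    s=least_squares(lambda q:(proj(c,w(q,B[:n]))-uv[:n]).ravel(),np.zeros(5),x_scale=.01); print(n,s.x.round(4),s.fun.round(1))
# edges by gradient along blade centre column, w1 and w2
for n,col in (("w1",[315,335]),("w2",[305,340])):
    g=cv2.cvtColor(pickle.load(open(n+".pkl","rb"))["image"],cv2.COLOR_RGB2GRAY).astype(float)
    for u in col:
        d=np.diff(g[:,u-3:u+4].mean(1)); i=np.argsort(-abs(d[:200]))[:5]; print(n,u,[(int(j),int(d[j])) for j in i])
E
```

```text
4 [ 0.0006 -0.0034  0.0136  0.2456  0.0098] [ 0.1  0.1 -0.  -0.1 -0.  -0.1 -0.1  0.1]
6 [ 0.0006 -0.0029  0.0023  0.0242 -0.0035] [ 0.3 -0.3 -0.2  0.  -2.3  0.3  0.5  0.  -0.7 -0.1  2.   0.1]
w1 315 [(162, -44), (45, 25), (163, -25), (136, -19), (131, -13)]
w1 335 [(136, -44), (45, 33), (137, -25), (44, 16), (150, 11)]
w2 305 [(6, 24), (96, -13), (155, -13), (5, 12), (95, -8)]
w2 340 [(6, 23), (5, 12), (153, -12), (152, -9), (102, -6)]
```

Request:
arm_command(
  increments=[
    [-0.06,0,0,0,0,0],
    [-0.12,0,0,0,0,0],
    [-0.18,0,0,0,0,0.001],
    [-0.24,0,0,0,0,0.002],
    [-0.3,0,0.01,0,0,0.003],
  ],
)

```text
t: 6.45
tool_pos: [0.3169, -0.259, 0.4088]
orientation: [3.141, -0.031, 0.0]
force: [-0.3, -0.6, -2.3]
opening: 0.0197
gripper_force: 60.0
```

Request:
arm_command(
  increments=[
    [0,0,0.17,0,0,0],
    [0,0,0.34,0,0,0],
    [0,0,0.51,0,0,0],
    [0,0,0.68,0,0,0],
    [0,0,0.83,0,0,0],
  ],
)

```text
t: 7.08
tool_pos: [0.3171, -0.259, 0.2414]
orientation: [-3.141, 0.031, 0.0]
force: [-0.2, -0.3, -1.6]
opening: 0.0196
gripper_force: 60.0
```

Request:
arm_command(
  increments=[
    [0,0,0,0,0,0],
    [0,0,0,0,0,0],
    [0,0,0.02,0,0,0],
    [0,0,0.02,0,0,0],
    [0,0,0.02,0,0,0],
  ],
)

```text
t: 7.7
tool_pos: [0.3179, -0.2594, 0.2392]
orientation: [3.141, -0.031, 0.001]
force: [-0.3, 1.5, -2.6]
opening: 0.0195
gripper_force: 60.0
```

Request:
arm_command(
  increments=[
    [0,0,0.01,0,0,0],
    [0,0,0.01,0,0,0],
    [0,0,0.015,0,0,0],
    [0,0,0.02,0,0,0],
    [0,0,0.02,0,0,0],
  ],
)

```text
t: 8.32
tool_pos: [0.3177, -0.2592, 0.2346]
orientation: [-3.141, 0.031, 0.0]
force: [-0.1, 0.2, -2.2]
opening: 0.0197
gripper_force: 60.0
```

```bash
python3 - <<'E'
from mv import *
s=read_state();a=cur();print(s["t"],a[0],a[0][2]-ZO,yaw(a[1]),s["force"],s["wrist_torque"]); print(a[1].as_matrix().round(4))
E
```

```text
8.325 [ 0.31767301 -0.25917339  0.23460517] 0.004105173881993912 -0.019763237971089528 [-0.05241208  0.17155595 -2.18905958] [ 0.0416337   0.00101203 -0.02095571]
[[ 9.998e-01 -1.980e-02 -2.000e-04]
 [-1.980e-02 -9.998e-01  2.000e-04]
 [-2.000e-04 -2.000e-04 -1.000e+00]]
```

```bash
python3 - <<'E'
from mv import *
h=np.array([.606,-.267,-.020]); px=-.0085
plan(infr(h,-.19,-.001,.0105),infr(h,-.1,-.001,.0105),infr(h,px,-.001,.0105)); print(infr(h,-.19,-.001,.0105)[0])
E
```

```text
[-0.0019, 0.0153, -0.032, -0.0001, 0.0001, 0.0001]
[0.45, -0.0, -0.0, 0.0, 0.0, 0.0]
[0.4575, 0.0, 0.0, 0.0, 0.0, 0.0]
[ 0.31723776 -0.26222419  0.241     ]
```

Request:
arm_command(
  increments=[
    [0,0.015,-0.032,0,0,0],
    [0,0.015,-0.032,0,0,0],
    [0.1,0.015,-0.032,0,0,0],
    [0.2,0.015,-0.032,0,0,0],
    [0.3,0.015,-0.032,0,0,0],
  ],
)

```text
t: 8.95
tool_pos: [0.3783, -0.2635, 0.2413]
orientation: [3.141, -0.031, 0.0]
force: [-0.2, -0.5, -1.6]
opening: 0.0199
gripper_force: 60.0
```

```bash
python3 - <<'E'
from mv import *
from h import *
s=read_state();a=cur();print(s["t"],a[0],yaw(a[1]),s["force"])
c=read_camera("wrist"); pickle.dump(c,open("w3.pkl","wb")); im=cv2.cvtColor(c["image"],cv2.COLOR_RGB2BGR)
cv2.imwrite("pics/w3.png",cv2.resize(im[0:200,200:450],None,fx=3,fy=3,interpolation=cv2.INTER_CUBIC)); pickle.dump(a,open("a3.pkl","wb"))
E
```

```text
8.95 [ 0.3783093  -0.26351489  0.24129504] -0.01997543580714621 [-0.15437206 -0.50637796 -1.56961421]
```

View pics/w3.png

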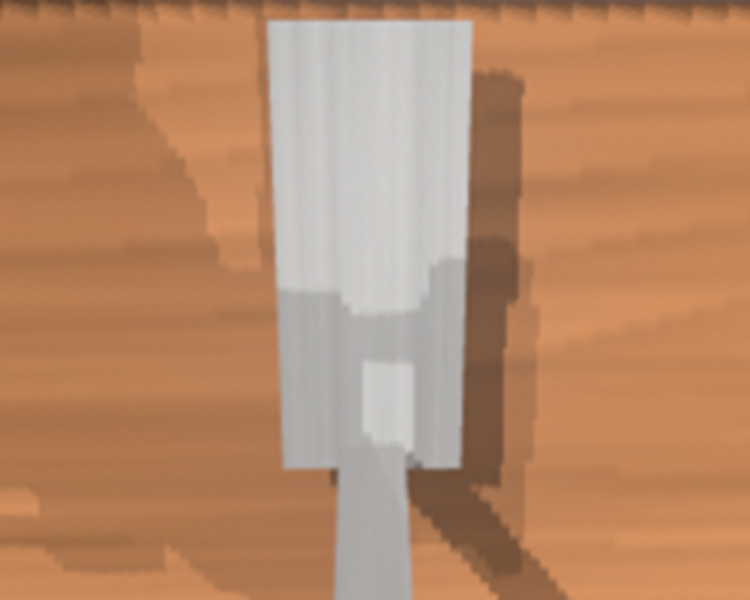

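The view shows the blade tip edge (row 20) parallel to the board's front edge (row 15) and just in front of it. That agrees with the fit, so I go in.

Request:
arm_command(
  increments=[
    [0.06,0,0,0,0,0],
    [0.12,0,0,0,0,0],
    [0.18,0,0,0,0,0],
    [0.24,0,0,0,0,0],
    [0.3,0,0,0,0,0],
  ],
)

```text
t: 9.62
tool_pos: [0.4384, -0.2646, 0.2411]
orientation: [3.141, -0.031, -0.0]
force: [-1.0, -0.8, -2.9]
opening: 0.02
gripper_force: 60.0
```

```bash
python3 - <<'E'
from mv import *
from h import *
h=np.array([.606,-.267,-.020])
s=read_state();a=cur();print(s["t"],a[0],yaw(a[1]),s["force"]);plan(infr(h,-.0085,-.001,.0105))
c=read_camera("wrist"); pickle.dump(c,open("w4.pkl","wb")); im=cv2.cvtColor(c["image"],cv2.COLOR_RGB2BGR)
cv2.imwrite("pics/w4.png",cv2.resize(im[0:180,120:520],None,fx=2,fy=2,interpolation=cv2.INTER_CUBIC)); pickle.dump(a,open("a4.pkl","wb"))
E
```

```text
9.625 [ 0.43841503 -0.26461967  0.24111929] -0.019752745688923486 [-1.04268113 -0.76067352 -2.86113476]
[0.3015, 0.0002, 0.0006, 0.0, 0.0, 0.0001]
```

View pics/w4.png

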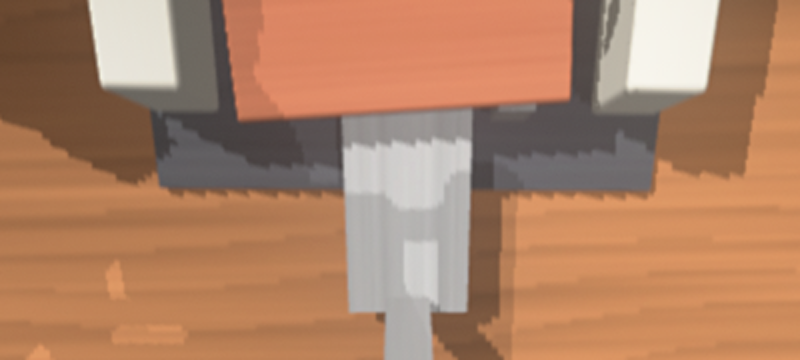

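Blade centred: the board spans columns 160–655 (middle 407) and the blade 344–471 (middle 407). The panel's front corners are at (240,121) and (571,99), with the blade passing beneath.

```bash
python3 - <<'E'
from mv import *
from fit import *
c=pickle.load(open("w4.pkl","rb"));a=pickle.load(open("a4.pkl","rb")); k=lambda L:np.array(L)/2+np.array([120-.25,-.25])
p,r=fit(c,[(-.045,.0525,.026),(-.045,-.0525,.026)],k([(240,120),(571,99)]),np.array([.6,-.265,.03])); print("panel",p,r.round(1).tolist())
h,r=fit(c,[(-.05,.065,.04),(-.05,-.065,.04),(-.075,.09,.002),(-.075,-.09,.002)],k([(176,88),(631,90),(159,189),(655,190)]),np.array([.606,-.267,-.02])); print("hearth",h,r.round(1).tolist())
b,r=fit(c,[(-.048,.022,.0135),(-.048,-.022,.0135)],k([(349,312),(468,312)]),np.array([.53,-.265,-.02])); print("blade",b,r.round(1).tolist())
R=Ro.from_euler("z",yaw(a[1])); o=a[0]+R.apply([-OFF,0,-ZO]); print("blade by tool",o)
d=R.inv().apply([*(p[:2]-o[:2]),0]); print("panel rel blade(tool)",d, "cam",R.inv().apply([*(p[:2]-b[:2]),0]))
E
```

```text
panel [ 0.59933703 -0.26297361  0.03606132] [[-0.1, 0.0], [0.1, 0.0]]
hearth [ 0.60721938 -0.26598338 -0.02410389] [[2.5, 0.3], [-1.4, 0.1], [1.4, -0.7], [-3.0, -0.4]]
blade [ 0.53632354 -0.26538518 -0.02113554] [[0.3, -0.0], [-0.3, -0.0]]
blade by tool [ 0.53719575 -0.26657111  0.01061929]
panel rel blade(tool) [0.0620581  0.00482418 0.        ] cam [0.06295356 0.00365571 0.        ]
```

Request:
arm_command(
  increments=[
    [0.06,0,0,0,0,0],
    [0.12,0,0,0,0,0],
    [0.18,0,0,0,0,0],
    [0.24,0,0,0,0,0],
    [0.3,0,0,0,0,0],
  ],
)

```text
t: 10.3
tool_pos: [0.4985, -0.2658, 0.2411]
orientation: [3.141, -0.031, -0.0]
force: [-0.6, -0.1, -2.7]
opening: 0.0196
gripper_force: 60.0
```

Request:
arm_command(
  increments=[
    [0,0,-0.02,0,0,0],
    [0,0,-0.04,0,0,0],
    [0,0,-0.05,0,0,0],
    [0,0,-0.06,0,0,0],
    [0,0,-0.07,0,0,0],
  ],
)

```text
t: 10.92
tool_pos: [0.4972, -0.2656, 0.2549]
orientation: [-3.141, 0.031, 0.001]
force: [-0.2, -0.3, -3.5]
opening: 0.0193
gripper_force: 60.0
```

```bash
python3 - <<'E'
from mv import *
from h import *
s=read_state();a=cur();print(s["t"],a[0],a[0][2]-ZO,yaw(a[1]),a[1].apply([1,0,0]),s["force"],s["wrist_torque"])
E
```

```text
10.925 [ 0.49723982 -0.26564166  0.25486474] 0.02436473720084889 -0.019897716661254297 [ 9.99801709e-01 -1.98963970e-02 -8.22793903e-04] [-0.16866374 -0.32000438 -3.4673175 ] [ 0.05520229  0.27836939 -0.0077826 ]
```

Request:
arm_command(
  increments=[
    [0,0,-0.02,0,0,0],
    [0,0,-0.04,0,0,0],
    [0,0,-0.06,0,0,0],
    [0,0,-0.085,0,0,0],
    [0,0,-0.085,0,0,0],
  ],
)

```text
t: 11.55
tool_pos: [0.4979, -0.2659, 0.2728]
orientation: [3.141, -0.031, 0.001]
force: [-0.2, -0.3, -5.0]
opening: 0.0196
gripper_force: 60.0
```

```bash
python3 - <<'E'
from mv import *
from h import *
s=read_state();a=cur();print(s["t"],a[0],a[0][2]-ZO,yaw(a[1]),a[1].apply([1,0,0]),s["force"],s["wrist_torque"])
c=read_camera("wrist"); pickle.dump((c,a),open("w5.pkl","wb")); im=cv2.cvtColor(c["image"],cv2.COLOR_RGB2BGR)
cv2.imwrite("pics/w5.png",cv2.resize(im[0:200,120:520],None,fx=2,fy=2,interpolation=cv2.INTER_CUBIC))
E
```

```text
11.55 [ 0.49786477 -0.26591382  0.27282995] 0.042329952866403314 -0.01969626715952777 [ 9.99805574e-01 -1.96949846e-02  9.59827317e-04] [-0.18830321 -0.34239897 -4.99051885] [0.06128799 0.3526339  0.01234003]
```

View pics/w5.png

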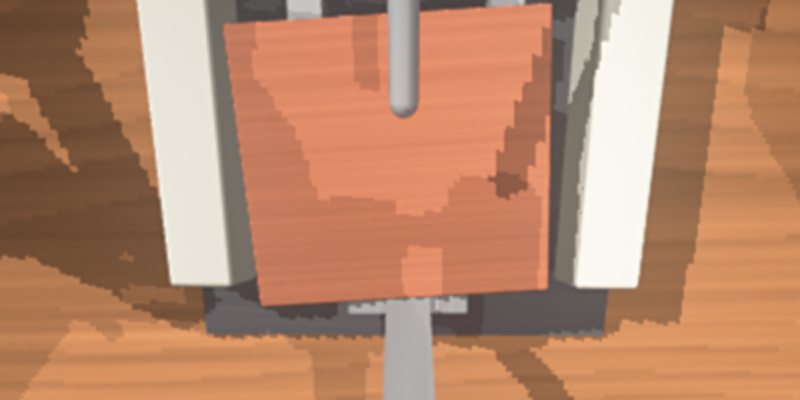

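The panel now rides on the blade with the full 5 N load. Its corners are at (225,26), (551,4), (547,289) and (262,305), and the rod tip is at (403,115), clear above it. I'll fit its pose relative to the tool.

```bash
cat > pan.py <<'E'
from mv import *
from fit import *
P=np.array([(.045,.0525,.004),(.045,-.0525,.004),(-.045,-.0525,.004),(-.045,.0525,.004)])
def panrel(c,a,uv):
    """panel pose (dx,dy,dyaw) relative to spatula nominal frame of tool a; also with free pitch/z"""
    R=Ro.from_euler("z",yaw(a[1])); o=a[0]+R.apply([-OFF,0,-ZO])
    w=lambda q:o+R.apply((Ro.from_euler("z",q[2])*Ro.from_euler("yx",q[3:5])).apply(P)+[q[0],q[1],.003+q[5]])
    for f in (3,4,6):
        g=lambda q:(proj(c,w(np.r_[q,np.zeros(6-f)]))-uv).ravel(); s=least_squares(g,np.zeros(f),x_scale=.01); print(f,s.x.round(4),s.fun.round(1))
def corners(c):
    im=cv2.cvtColor(c["image"],cv2.COLOR_RGB2HSV); m=cv2.inRange(im,(3,110,90),(11,255,255)); m[:,:150]=0;m[:,480:]=0;m[200:]=0
    m=cv2.morphologyEx(m,cv2.MORPH_OPEN,np.ones((5,5)));m=cv2.morphologyEx(m,cv2.MORPH_CLOSE,np.ones((25,25)))
    k=max(cv2.findContours(m,0,2)[0],key=cv2.contourArea); return cv2.approxPolyDP(cv2.convexHull(k),6,True)[:,0],cv2.contourArea(k)
E
python3 - <<'E'
from pan import *
c,a=pickle.load(open("w5.pkl","rb")); uv=np.array([(225,26),(551,4),(547,289),(262,304)])/2+[119.75,-.25]
print(uv.tolist(),corners(c)); panrel(c,a,uv)
h=np.array([.606,-.267,-.02]); print(inc(a,infr(h,-.19,-.001,.045)))
E
```

```text
[[232.25, 12.75], [395.25, 1.75], [393.25, 144.25], [250.75, 151.75]] (array([[395,   0],
       [393, 143],
       [251, 152],
       [233,   0]], dtype=int32), 22735.5)
3 [0.0014 0.0052 0.0549] [-1.6 -1.1  1.5 -0.9  0.9  1.2 -0.8  1.9]
4 [0.0018 0.0052 0.0552 0.049 ] [-0.6 -0.8  0.6 -0.5  1.6  0.7 -1.7  1.5]
6 [ 0.002   0.0053  0.0542  0.0107 -0.0098 -0.0033] [ 0.2 -0.1 -0.  -0.1 -0.2 -0.1 -0.   0.3]
[-0.9033, -0.0006, -0.0142, 0.0002, -0.0003, 0.0001]
```

Request:
arm_command(
  increments=[
    [-0.02,0,0,0,0,0],
    [-0.07,0,0,0,0,0],
    [-0.13,0,0,0,0,0],
    [-0.2,0,0,0,0,0],
    [-0.28,0,0,0,0,0],
  ],
)

```text
t: 12.22
tool_pos: [0.4405, -0.2646, 0.2721]
orientation: [3.141, -0.031, -0.0]
force: [0.1, -0.5, -3.7]
opening: 0.0196
gripper_force: 60.0
```

Request:
arm_command(
  increments=[
    [-0.08,0,0,0,0,0],
    [-0.16,0,0,0,0,0],
    [-0.24,0,0,0,0,0],
    [-0.32,0,0,0,0,0],
    [-0.38,0,0,0,0,0],
  ],
)

```text
t: 12.85
tool_pos: [0.3644, -0.263, 0.2721]
orientation: [3.141, -0.032, -0.0]
force: [0.5, 0.4, -3.8]
opening: 0.0196
gripper_force: 60.0
```

Request:
arm_command(
  increments=[
    [-0.05,0,0,0,0,0],
    [-0.1,0,0,0,0,0],
    [-0.15,0,0,0,0,0],
    [-0.18,0,0,0,0,0],
    [-0.2,0,0,0,0,0],
  ],
)

```text
t: 13.48
tool_pos: [0.3254, -0.2624, 0.2722]
orientation: [3.141, -0.031, 0.0]
force: [-0.5, 0.3, -3.5]
opening: 0.0197
gripper_force: 60.0
```

```bash
python3 - <<'E'
from pan import *
s=read_state();a=cur();print(s["t"],a[0],a[0][2]-ZO,yaw(a[1]),s["force"],s["wrist_torque"])
c=read_camera("wrist"); pickle.dump((c,a),open("w6.pkl","wb")); print(corners(c))
b=pickle.load(open("R.pkl","rb"))["bricks"]; print(b)
# carry: raise to z .12, swing to in front of the bricks
end=infr(b,-.20,0,.11,-.05); print(end[0],np.hypot(*end[0][:2]))
up=(a[0]+[0,0,.06],a[1]); W=[up]; y0=yaw(a[1]); y1=b[2]-.05
n=5
for i in range(1,n+1):
    f=i/n; p=up[0]+(end[0]-up[0])*f; p[0]+=.05*np.sin(np.pi*f); W.append((p,Ro.from_euler("z",y0+(y1-y0)*f)*Ro.from_rotvec([np.pi,0,0]))); print(p)
plan(*W)
E
```

```text
13.475 [ 0.32535181 -0.26240429  0.27216198] 0.041661975423796155 -0.019927836644425073 [-0.50923693  0.26941784 -3.50021557] [0.02577306 0.27637652 0.00923291]
(array([[395,   0],
       [393, 144],
       [250, 152],
       [232,   0]], dtype=int32), 22991.0)
[0.63646466 0.2566161  0.22742959]
[0.34436592 0.19408308 0.3405    ] 0.3952924593774616
[ 0.3585439  -0.17110682  0.33382958]
[ 0.38051028 -0.07980935  0.33549719]
[0.3843131  0.01148813 0.33716479]
[0.36995236 0.1027856  0.3388324 ]
[0.34436592 0.19408308 0.3405    ]
[0.0009, 0.0001, -0.3003, -0.0, 0.0001, 0.0]
[0.1568, -0.4597, -0.0084, 0.0, -0.0, -0.0126]
[0.1187, -0.4543, -0.0083, 0.0, 0.0, -0.0126]
[0.0459, -0.4546, -0.0083, 0.0, 0.0, -0.0126]
[-0.0266, -0.4613, -0.0083, 0.0, 0.0, -0.0126]
[-0.0639, -0.4697, -0.0083, -0.0, 0.0, -0.0126]
```

Request:
arm_command(
  increments=[
    [0,0,-0.03,0,0,0],
    [0,0,-0.1,0,0,0],
    [0,0,-0.18,0,0,0],
    [0,0,-0.26,0,0,0],
    [0,0,-0.3,0,0,0],
  ],
)

```text
t: 14.15
tool_pos: [0.326, -0.2627, 0.3341]
orientation: [3.14, -0.031, 0.003]
force: [-0.0, 0.2, -4.0]
opening: 0.0198
gripper_force: 60.0
```

Request:
arm_command(
  increments=[
    [0.02,-0.05,0,0,0,-0.002],
    [0.05,-0.14,0,0,0,-0.004],
    [0.08,-0.24,0,0,0,-0.007],
    [0.12,-0.35,0,0,0,-0.01],
    [0.16,-0.46,-0.01,0,0,-0.013],
  ],
)

```text
t: 14.78
tool_pos: [0.3594, -0.1696, 0.3331]
orientation: [-3.14, -0.034, 0.002]
force: [-0.0, -0.2, -4.3]
opening: 0.0195
gripper_force: 60.0
```

Request:
arm_command(
  increments=[
    [0.03,-0.1,0,0,0,-0.003],
    [0.05,-0.2,0,0,0,-0.005],
    [0.07,-0.29,0,0,0,-0.008],
    [0.1,-0.38,0,0,0,-0.01],
    [0.12,-0.46,-0.01,0,0,-0.013],
  ],
)

```text
t: 15.4
tool_pos: [0.3813, -0.0771, 0.3351]
orientation: [-3.139, -0.099, 0.003]
force: [-0.9, -0.4, -3.9]
opening: 0.0196
gripper_force: 60.0
```

Request:
arm_command(
  increments=[
    [0.01,-0.09,0,0,0,-0.003],
    [0.02,-0.18,0,0,0,-0.005],
    [0.03,-0.27,0,0,0,-0.008],
    [0.04,-0.36,0,0,0,-0.01],
    [0.05,-0.455,-0.01,0,0,-0.013],
  ],
)

```text
t: 16.02
tool_pos: [0.3853, 0.0141, 0.3371]
orientation: [-3.137, -0.162, 0.003]
force: [-0.1, 0.0, -4.4]
opening: 0.0196
gripper_force: 60.0
```

Request:
arm_command(
  increments=[
    [0,-0.09,0,0,0,-0.003],
    [-0.01,-0.18,0,0,0,-0.005],
    [-0.01,-0.27,0,0,0,-0.008],
    [-0.02,-0.36,0,0,0,-0.01],
    [-0.03,-0.46,-0.01,0,0,-0.013],
  ],
)

```text
t: 16.65
tool_pos: [0.3696, 0.1048, 0.3391]
orientation: [-3.133, -0.226, 0.003]
force: [-0.2, 0.9, -3.9]
opening: 0.0195
gripper_force: 60.0
```

Request:
arm_command(
  increments=[
    [-0.01,-0.09,0,0,0,-0.003],
    [-0.03,-0.19,0,0,0,-0.005],
    [-0.04,-0.29,0,0,0,-0.008],
    [-0.05,-0.39,0,0,0,-0.01],
    [-0.06,-0.47,-0.01,0,0,-0.013],
  ],
)

```text
t: 17.27
tool_pos: [0.3441, 0.1962, 0.3411]
orientation: [3.128, 0.291, -0.003]
force: [-0.2, -0.4, -4.2]
opening: 0.0192
gripper_force: 60.0
```

```bash
python3 - <<'E'
from pan import *
s=read_state();a=cur();print(s["t"],a[0],a[0][2]-ZO,yaw(a[1]),s["force"],s["wrist_torque"])
c=read_camera("wrist"); pickle.dump((c,a),open("w7.pkl","wb")); print(corners(c))
b=pickle.load(open("R.pkl","rb"))["bricks"]
plan(infr(b,-.12,-.004,.11,-.05))
E
```

```text
17.275 [0.34406474 0.19615864 0.34109521] 0.11059520893836142 0.18559338503112463 [-0.23145735 -0.44917356 -4.15627844] [-0.11567183  0.18120492 -0.04241278]
(array([[395,   0],
       [393, 144],
       [251, 151],
       [232,   0]], dtype=int32), 22875.0)
[0.4002, 0.0199, 0.0044, -0.0005, 0.0005, 0.0028]
```

Request:
arm_command(
  increments=[
    [0.03,0,0,0,0,0],
    [0.1,0,0,0,0,0.001],
    [0.19,0.01,0,0,0,0.002],
    [0.29,0.01,0,0,0,0.003],
    [0.4,0.02,0,0,0,0.004],
  ],
)

```text
t: 17.95
tool_pos: [0.4254, 0.2054, 0.3416]
orientation: [3.13, 0.268, -0.001]
force: [-0.2, -0.5, -4.2]
opening: 0.0195
gripper_force: 60.0
```

```bash
python3 - <<'E'
from mv import *
b=pickle.load(open("R.pkl","rb"))["bricks"]; print(read_state()["tool_pos"],yaw(cur()[1]))
plan(infr(b,-.05,-.004,.1,-.055),infr(b,-.002,-.004,.085,-.055))
E
```

```text
[0.42538949 0.20536608 0.34156038] 0.171142657060838
[0.3412, -0.0381, 0.055, 0.0001, 0.0002, -0.0004]
[0.2396, -0.0132, 0.075, 0.0, 0.0, 0.0]
```

Request:
arm_command(
  increments=[
    [0.07,-0.01,0.01,0,0,0],
    [0.14,-0.02,0.02,0,0,0],
    [0.21,-0.02,0.03,0,0,0],
    [0.28,-0.03,0.045,0,0,0],
    [0.34,-0.04,0.055,0,0,0],
  ],
)

```text
t: 18.58
tool_pos: [0.4909, 0.2249, 0.3303]
orientation: [3.13, 0.268, -0.002]
force: [0.4, -0.3, -4.4]
opening: 0.0194
gripper_force: 60.0
```

Request:
arm_command(
  increments=[
    [0.06,0,0.02,0,0,0],
    [0.12,-0.01,0.04,0,0,0],
    [0.18,-0.01,0.06,0,0,0],
    [0.22,-0.01,0.075,0,0,0],
    [0.24,-0.013,0.075,0,0,0],
  ],
)

```text
t: 19.2
tool_pos: [0.5373, 0.2362, 0.3157]
orientation: [3.13, 0.27, -0.001]
force: [0.0, -0.0, -4.5]
opening: 0.0195
gripper_force: 60.0
```

```bash
python3 - <<'E'
from pan import *
s=read_state();a=cur();print(s["t"],a[0],a[0][2]-ZO,yaw(a[1]),s["force"])
c=read_camera("wrist"); pickle.dump((c,a),open("w8.pkl","wb")); print(corners(c))
cv2.imwrite("pics/w8.png",cv2.resize(cv2.cvtColor(c["image"],cv2.COLOR_RGB2BGR)[0:240,120:520],None,fx=2,fy=2,interpolation=cv2.INTER_CUBIC))
E
```

```text
19.2 [0.53733972 0.23615303 0.31566154] 0.08516153722466294 0.17181279563467983 [ 0.04643352 -0.04792067 -4.46434185]
(array([[393,   0],
       [392, 143],
       [251, 152],
       [232,  23],
       [243,   0]], dtype=int32), 22411.0)
```

View pics/w8.png

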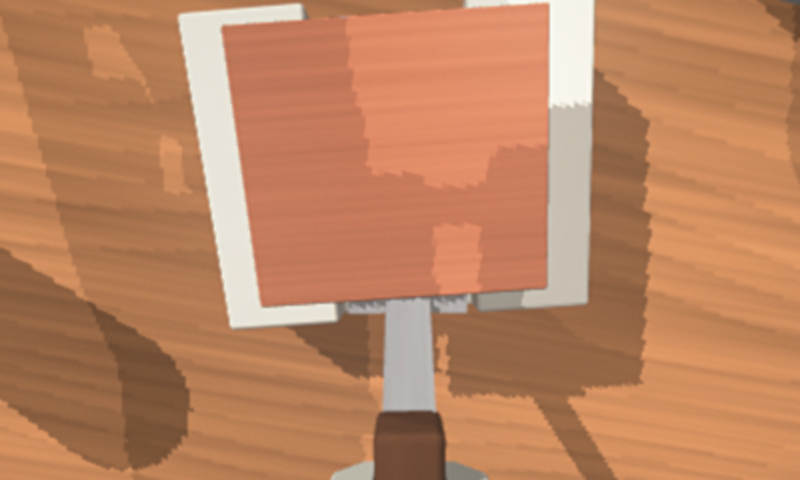

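The panel's corners are at (223,27), (548,4), (547,289) and (262,305). The white bricks' top corners below it are at (180,16), (301,5), (231,327), (337,319) and (587,303). It is nearly aligned, so I compute the remaining offset.

```bash
python3 - <<'E'
from pan import *
c,a=pickle.load(open("w8.pkl","rb")); k=lambda L:np.array(L)/2+[119.75,-.25]
z=.085+.007
p,r=fit(c,[(*q[:2],0) for q in P],k([(223,27),(548,4),(547,289),(262,304)]),np.array([.63,.25,.22,z])); print("panel",p,r.round(1).tolist())
pp,_=fit(c,[(*q[:2],z-.002) for q in P],k([(223,27),(548,4),(547,289),(262,304)]),p[:3]); print("panel fixed z",pp)
Bk=[(.06,.078,.056),(.06,.03,.056),(-.06,.078,.056),(-.06,.03,.056),(-.06,-.078,.056)]
b,r=fit(c,Bk,k([(180,16),(301,5),(231,327),(337,319),(587,303)]),np.array([.6365,.2566,.2274])); print("bricks",b,r.round(1).tolist())
bz,r=fit(c,Bk,k([(180,16),(301,5),(231,327),(337,319),(587,303)]),np.array([*b,0])); print("bricks z",bz,r.round(1).tolist())
d=pp-b; C,S=np.cos(b[2]),np.sin(b[2]); print("panel in bricks",C*d[0]+S*d[1],-S*d[0]+C*d[1],d[2])
pickle.dump(b,open("b.pkl","wb"))
E
```

```text
panel [0.63527944 0.25934556 0.23116509 0.088144  ] [[0.1, -0.1], [0.4, -0.1], [-0.8, -0.5], [0.1, 0.7]]
panel fixed z [0.63492864 0.25914931 0.23182727]
bricks [0.63672215 0.25979767 0.24812917] [[-3.4, -1.1], [0.2, -1.5], [-0.8, 2.6], [1.0, 2.4], [1.1, 0.7]]
bricks z [ 0.63724005  0.26031688  0.24230385 -0.00535108] [[-0.9, -0.3], [1.4, -0.1], [0.1, 0.3], [0.8, 0.5], [-1.6, -0.4]]
panel in bricks -0.0018978126786321791 -0.00018802912357514045 -0.01630189533378751
```

```bash
python3 - <<'E'
from pan import *
a=cur(); b=[.637,.260,.240]; pc=np.array([.6351,.2592,a[0][2]]); dy=.015
t=np.array([np.cos(b[2]),np.sin(b[2]),0]); n=np.array([-t[1],t[0],0])
D=Ro.from_euler("z",dy); T=pc+D.apply(a[0]-pc)+.002*t+.0025*n; T1=(T,D*Ro.from_euler("z",yaw(a[1]))*Ro.from_rotvec([np.pi,0,0]))
print(inc(a,T1), a[0][2]-ZO, yaw(a[1])); C=T1[1].inv().apply(-t)/.2; print("exit dir per m",C)
E
```

```text
[0.0096, -0.0056, -0.0, 0.0, 0.0001, -0.0048] 0.0854526616103213 0.17185570091350952
exit dir per m [-4.99294087e+00  2.65596433e-01  3.25261821e-17]
```

Request:
arm_command(
  increments=[
    [0.004,-0.002,0,0,0,-0.002],
    [0.01,-0.006,0.02,0,0,-0.005],
    [0.01,-0.006,0.05,0,0,-0.005],
    [0.01,-0.006,0.08,0,0,-0.005],
    [0.01,-0.006,0.1,0,0,-0.005],
  ],
)

```text
t: 19.88
tool_pos: [0.5385, 0.2376, 0.2953]
orientation: [3.128, 0.294, -0.001]
force: [0.3, -0.5, -5.0]
opening: 0.0194
gripper_force: 60.0
```

```bash
python3 - <<'E'
from pan import *
s=read_state();a=cur();print(s["t"],a[0],a[0][2]-ZO,yaw(a[1]),s["force"],s["wrist_torque"])
c=read_camera("wrist"); pickle.dump((c,a),open("w9.pkl","wb")); print(corners(c)[0].tolist())
# white brick outline rows: columns of white/wood transition at some rows, and panel edge
im=c["image"].astype(int); 
for v in (40,80,120):
    r=im[v]; sat=r.max(1)-r.min(1); w=np.where((sat<45)&(r.min(1)>90))[0]; w=w[(w>180)&(w<460)]; g=np.where(np.diff(w)>3)[0]; print(v,w[0],[(int(w[i]),int(w[i+1])) for i in g],w[-1])
E
```

```text
19.875 [0.53848704 0.23758027 0.2952945 ] 0.06479450367637987 0.18757198708229164 [ 0.30437449 -0.45466443 -4.99093512] [-0.08140581  0.23533399 -0.0051976 ]
[[393, 0], [392, 143], [251, 152], [232, 22], [244, 0]]
40 210 [(233, 395)] 429
80 216 [(239, 394)] 427
120 223 [(244, 394)] 425
```

Request:
arm_command(
  increments=[
    [0,0.006,0.01,0,0,0],
    [0,0.006,0.025,0,0,0],
    [0,0.006,0.035,0,0,0],
    [0,0.006,0.045,0,0,0],
    [0,0.006,0.05,0,0,0],
  ],
)

```text
t: 20.55
tool_pos: [0.5389, 0.2365, 0.286]
orientation: [3.128, 0.294, -0.0]
force: [-0.7, 0.5, -4.4]
opening: 0.0196
gripper_force: 60.0
```

Request:
arm_command(
  increments=[
    [0,0,0.005,0,0,0],
    [0,0,0.01,0,0,0],
    [0,0,0.015,0,0,0],
    [0,0,0.02,0,0,0],
    [0,0,0.025,0,0,0],
  ],
)

```text
t: 21.18
tool_pos: [0.5392, 0.2366, 0.2815]
orientation: [-3.128, -0.294, -0.001]
force: [0.5, -0.0, -1.8]
opening: 0.0197
gripper_force: 60.0
```

```bash
python3 - <<'E'
from pan import *
s=read_state();a=cur();print(s["t"],a[0],a[0][2]-ZO,yaw(a[1]),s["force"],s["wrist_torque"])
c=read_camera("wrist"); pickle.dump((c,a),open("w10.pkl","wb")); print(corners(c)[0].tolist())
im=c["image"].astype(int); 
for v in (40,80,120):
    r=im[v]; sat=r.max(1)-r.min(1); w=np.where((sat<45)&(r.min(1)>90))[0]; w=w[(w>180)&(w<460)]; g=np.where(np.diff(w)>3)[0]; print(v,w[0],[(int(w[i]),int(w[i+1])) for i in g],w[-1])
E
```

```text
21.175 [0.53918546 0.23656984 0.28148321] 0.05098320603646625 0.1876595732917547 [ 0.52782975 -0.02144273 -1.7520045 ] [0.05608092 0.02817024 0.02064493]
[[394, 0], [393, 143], [251, 153], [231, 20], [236, 0]]
40 200 [(232, 396)] 435
80 207 [(238, 395)] 433
120 214 [(244, 395)] 430
```

The panel now rests on the bricks and the force is back to the spatula's own weight. I lower the blade clear and draw it out along the channel.

Request:
arm_command(
  increments=[
    [0,0,0.01,0,0,0],
    [0,-0.005,0.02,0,0,0],
    [0,-0.01,0.035,0,0,0],
    [0,-0.01,0.05,0,0,0],
    [0,-0.01,0.05,0,0,0],
  ],
)

```text
t: 21.85
tool_pos: [0.5384, 0.2384, 0.2706]
orientation: [3.128, 0.294, -0.001]
force: [0.9, -0.0, -1.9]
opening: 0.0198
gripper_force: 60.0
```

Request:
arm_command(
  increments=[
    [-0.03,0.002,0,0,0,0],
    [-0.1,0.005,0,0,0,0],
    [-0.17,0.009,0,0,0,0],
    [-0.24,0.012,0,0,0,0],
    [-0.3,0.016,0,0,0,0],
  ],
)

```text
t: 22.48
tool_pos: [0.4795, 0.224, 0.2713]
orientation: [-3.128, -0.294, -0.0]
force: [0.3, -0.4, -2.0]
opening: 0.0197
gripper_force: 60.0
```

```bash
python3 - <<'E'
from pan import *
s=read_state();a=cur();print(s["t"],a[0],a[0][2]-ZO,yaw(a[1]),s["force"],s["wrist_torque"])
E
```

```text
22.475 [0.47950979 0.22396342 0.27127575] 0.04077574974076767 0.1876772181266212 [ 0.34136217 -0.40614643 -1.98822873] [ 0.07586334 -0.02438614 -0.00212595]
```

Request:
arm_command(
  increments=[
    [-0.08,0.004,0,0,0,0],
    [-0.16,0.008,0,0,0,0],
    [-0.24,0.012,0,0,0,0],
    [-0.32,0.016,0,0,0,0],
    [-0.4,0.021,0,0,0,0],
  ],
)

```text
t: 23.1
tool_pos: [0.4017, 0.2049, 0.2713]
orientation: [-3.128, -0.294, -0.001]
force: [0.0, -0.0, -1.6]
opening: 0.0196
gripper_force: 60.0
```

Request:
arm_command(
  increments=[
    [0,0.06,0,0,0,0],
    [0,0.17,0,0,0,0],
    [0,0.29,0,0,0,0],
    [0,0.4,0,0,0,0],
    [0,0.5,0,0,0,0],
  ],
)

```text
t: 23.72
tool_pos: [0.4217, 0.1054, 0.2714]
orientation: [3.128, 0.294, 0.002]
force: [-0.0, -0.2, -1.3]
opening: 0.0196
gripper_force: 60.0
```

Request:
arm_command(
  increments=[
    [0,0,0.05,0,0,0],
    [0,0,0.1,0,0,0],
    [0,0,0.15,0,0,0],
    [0,0,0.17,0,0,0],
    [0,0,0.18,0,0,0],
  ],
)

```text
t: 24.35
tool_pos: [0.4209, 0.1071, 0.2347]
orientation: [-3.128, -0.295, 0.001]
force: [0.4, -0.7, -2.0]
opening: 0.0194
gripper_force: 60.0
```

```bash
python3 - <<'E'
from pan import *
s=read_state();a=cur();print(s["t"],a[0],a[0][2]-ZO,yaw(a[1]),s["force"],s["wrist_torque"])
E
```

```text
24.35 [0.42090367 0.10713147 0.23469321] 0.004193207229210988 0.1883068402076548 [ 0.43397731 -0.70724989 -2.03468204] [0.05886803 0.02064052 0.03850154]
```

Before releasing the spatula, I lower it until it touches.

Request:
arm_command(
  increments=[
    [0,0,0.005,0,0,0],
    [0,0,0.01,0,0,0],
    [0,0,0.015,0,0,0],
    [0,0,0.019,0,0,0],
    [0,0,0.019,0,0,0],
  ],
)

```text
t: 24.98
tool_pos: [0.4211, 0.1068, 0.2313]
orientation: [-3.128, -0.294, 0.0]
force: [0.4, -0.4, -1.6]
opening: 0.0194
gripper_force: 60.0
```

```bash
python3 - <<'E'
from pan import *
for i in range(1):
    s=read_state();a=cur();print(s["t"],a[0],a[0][2]-ZO,s["force"],s["wrist_torque"])
c=read_camera("top"); b=[.637,.259,.238]
im=cv2.cvtColor(c["image"],cv2.COLOR_RGB2HSV); m=cv2.inRange(im,(3,110,90),(11,255,255)); m[:100]=0;m[200:]=0;m[:,:190]=0;m[:,270:]=0
k=max(cv2.findContours(cv2.morphologyEx(m,cv2.MORPH_OPEN,np.ones((3,3))),0,2)[0],key=cv2.contourArea); r=cv2.minAreaRect(k); print(r, plane(c,*r[0],.060))
E
```

```text
24.975 [0.4210752  0.10678918 0.23130924] 0.0008092397084975556 [ 0.39133891 -0.3970567  -1.61285639] [ 0.06713986  0.09732511 -0.01556449]
((226.02943420410156, 156.61766052246094), (29.34680938720703, 34.1975212097168), 75.96376037597656) [0.63684262 0.25937824 0.06      ]
```

Request:
arm_command(
  increments=[
    [0,0,0.005,0,0,0],
    [0,0,0.005,0,0,0],
    [0,0,0.005,0,0,0],
    [0,0,0.005,0,0,0],
    [0,0,0.005,0,0,0],
  ],
)

```text
t: 25.65
tool_pos: [0.4212, 0.1068, 0.2305]
orientation: [-3.128, -0.294, -0.001]
force: [0.0, -0.4, -0.4]
opening: 0.0197
gripper_force: 60.0
```

Request:
arm_command(
  increments=[
    [0,0,0,0,0,0],
    [0,0,0,0,0,0],
    [0,0,0,0,0,0],
    [0,0,0,0,0,0],
    [0,0,0,0,0,0],
  ],
  fingers=-1,
)

```text
t: 26.28
tool_pos: [0.4211, 0.1068, 0.2303]
orientation: [3.128, 0.294, -0.0]
force: [-0.4, -0.2, 0.2]
opening: 0.0652
gripper_force: 0.0
```

Request:
arm_command(
  increments=[
    [0,0,0,0,0,0],
    [0,0,0,0,0,0],
    [0,0,0,0,0,0],
    [0,0,0,0,0,0],
    [0,0,0,0,0,0],
  ],
)

```text
t: 26.9
tool_pos: [0.4211, 0.1068, 0.2303]
orientation: [-3.128, -0.294, 0.0]
force: [-0.3, 0.3, -0.1]
opening: 0.0932
gripper_force: 0.0
```

Request:
arm_command(
  increments=[
    [0,0,-0.05,0,0,0],
    [0,0,-0.2,0,0,0],
    [0,0,-0.35,0,0,0],
    [0,0,-0.5,0,0,0],
    [0,0,-0.6,0,0,0],
  ],
)

```text
t: 27.52
tool_pos: [0.4213, 0.1069, 0.3529]
orientation: [-3.128, -0.294, -0.004]
force: [0.3, -0.3, -0.1]
opening: 0.0928
gripper_force: 0.0
```

```bash
python3 - <<'E'
from pan import *
s=read_state();a=cur();print(s["t"],a[0],s["force"],s["opening"])
c=read_camera("wrist"); uv=cv2.cvtColor(c["image"],cv2.COLOR_RGB2GRAY).astype(float)
# expected blade centreline/edges
o=a[0]+Ro.from_euler("z",yaw(a[1])).apply([-OFF,0,0]); o[2]=0; pts=o+Ro.from_euler("z",yaw(a[1])).apply([(.048,.022,.003),(.048,-.022,.003),(-.048,-.022,.003),(-.048,.022,.003)]); print(proj(c,pts).round(0).tolist())
im=c["image"].astype(int); sat=im.max(2)-im.min(2)
for v in (60,90,120): w=np.where((sat[v]<40)&(im[v].min(1)>70))[0]; w=w[(w>250)&(w<390)]; print(v,w.min() if len(w) else None,w.max() if len(w) else None,len(w))
col=np.where((sat[:,310]<40)&(im[:,310].min(1)>70))[0]; print(col[:3],col[col<200][-3:])
E
```

```text
27.525 [0.4213349  0.1068685  0.35285532] [ 0.32717595 -0.26381318 -0.06961278] 0.09284243093040759
[[305.0, 48.0], [346.0, 48.0], [344.0, 140.0], [307.0, 140.0]]
60 304 344 41
90 304 344 41
120 305 343 39
[49 50 51] [138 139 140]
```

Request:
arm_command(
  increments=[
    [0,0,-0.05,0,0,0],
    [0,0,-0.1,0,0,0],
    [0,0,-0.1,0,0,0],
    [0,0,-0.1,0,0,0],
    [0,0,-0.1,0,0,0],
  ],
)

```text
t: 28.2
tool_pos: [0.4209, 0.1068, 0.3697]
orientation: [3.128, 0.294, -0.002]
force: [0.3, 0.2, 0.3]
opening: 0.0928
gripper_force: 0.0
```

```bash
python3 -c "
from plant import *
print(close_job())"
```

```text
the job is handed in; nothing more can be done
None
```

The job is handed in at about 28 s: by camera the panel lies on the white cooling bricks about 2 mm off centre and within about 0.02 rad of square, and the spatula stands blade down on the bench with the gripper clear.

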